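Check that the decorating turntable runs free

ROBOT

A 7-joint arm with a two-finger parallel gripper is mounted at the origin on the work surface. World frame = base frame: x ahead of the robot, y to its left, z up, the work surface at z = 0. Lengths are in m, angles in rad, forces in N, time in s.
With the tool pointing down it reaches from about 0.4 to 0.875 m from the base axis. Payload 19.3 kg.
Tool frame: the origin (TCP) lies where the fingers leave the gripper's body, on its centre line; the fingertips stand bot.tip_reach ahead of it and the grasp point (between the pads) lies 54 mm ahead of it (bot.tip_reach is the distance from the TCP to the fingertips, in m); z points along the fingers, y is the line along which they close (so a half turn about z gives the same grasp; the last joint's range is limited). The gripper opens to 85 mm and grips with 20 to 120 N. Pads are 22 mm wide; open, the fingers measure 114 mm over their backs; the gripper's body (76 mm by 85 mm) begins 54 mm behind the grasp point. The pads swing forward as they close: fully open they stand 13 mm farther back than shut.
Start: joints at [-1.243, 0.521, -0.036, 1.599, 0.021, 1.021, -0.113], TCP at [0.242, 0.576, 0.304] pointing down, gripper open.
Joint ranges: [-2.91, 2.91], [-0.3, 2.13], [-1.5, 1.42], [0.17, 2.43], [-1.26, 4.41], [0.16, 1.93], [-2.52, 2.52]. Speed limits (rad/s): [1.89, 1.89, 2.39, 2.39, 3.01, 3.01, 3.01].

INTERFACE

Orientations are given as [roll, pitch, yaw] about the fixed x, y, z axes, in that order (R = Rz(yaw) Ry(pitch) Rx(roll)).
In Python, from workcell import bot gives the robot as it stands. The module is installed in compiled form; this text tells all that it offers.
- The arm moves only by the shell command python3 -m jog 'ROWS' [FORCE]. ROWS is JSON, a list that holds one entry, the list of rows, each a list of 7 numbers: the shift along the tool's x, y, z in mm, then the turn, a rotation vector about the tool's x, y, z in rad, then the opening, from 0 (shut) to 1 (fully open). In form: [[[tx, ty, tz, wx, wy, wz, fingers], ...]]. A call has 1 to 5 rows; each row shifts and turns the commanded pose from where the row before left it, along the tool's axes as they then stand; what a row does not reach is not made up. A row lasts 1/10 s, in which the tool goes at most 50 mm and 8.59 degrees, less where a joint would pass 70% of its speed; a pose out of reach is approached as far as the arm can. A call is refused whole if a number of a shift passes 50 or a number of a turn 0.15, either way. A call with a gripper value outside its range is refused whole. The fingers move at their own pace and stop on an object; FORCE is the grip in N (left out, the last holds). Time passes only in rows, so rows that do not move let the fingers close. It gives the time, the measured TCP pose, the force, the opening and the grip force at its end, in the units of the state.
- bot.observe(): the state, without advancing time (a new reading comes with each control period).
- bot.grab_frame(name): name is "scene" or "top"; returns a dict with "img" (384x512x3 uint8, red, green, blue), "intrinsics" (3x3 intrinsics, pixels), "k1" (the pictures are not rectified: a ray, as slopes to the right and down, at radius r is drawn at 1 + k1 r^2 times it, then the intrinsics apply), "R" (3x3) and "t" (3): a world point X has camera coordinates R X + t. Camera axes: x right, y down, z forward; pixel columns grow to the right and rows downward; lengths in m; the calibration is good to about 2 mm. A picture is of the moment at which its call begins. There is no depth.
- bot.job_done(): hands the job in; it is judged then, once.
Trained networks look in a picture, given as the dict that the camera call returned (one of the last four; its "shot" number tells which), for a name from the list of things; names that differ only in an ending like _2 or _b are one class to them, and where a whole thing is asked for, a point or a joint stands for the part that bears it (a point fixed in the world has none). Each returns a list of dicts, best first, with "conf" (0 to 1); they miss things now and then, are a little off and sometimes report something else, mostly with a low value. They report only what shows in the picture. A call takes as long as a camera call. They do not tell look-alikes from the thing itself.
- bot.trace(query, picture): "region" (384x512 bool, what is visible of it).
- bot.spot_point(query, picture): "xyz" ([x, y, z] in m, in world coordinates, good to about 4 mm: a listed point, or the origin of a listed thing).
The state is a dict: "clock": time; "qpos": joint angles; "qd": joint speeds; "joint_efforts": joint torques, N m; "position": TCP position; "tool_rot": TCP orientation; "force": force on the tool from outside, world axes, zero at the start; "moment": the same for the moment, N m; "grip_width": finger opening in m; "finger_force": force on a finger pad.
Only numpy, scipy, OpenCV 4.12 (cv2) and the standard library are available. Lean on these libraries where they do the work, as an engineer would, in place of code of your own. Each camera call takes 0.05 s, during which the arm holds its last target. There are 200 camera calls.

TASK

Pull the lock bolt of the decorating turntable all the way out, then turn the wheel by hand through at least one full turn in one direction, with a light touch, to check that it runs freely. Then push the bolt fully home again without forcing it, so that the wheel is locked and still; press only gently on the wheel and leave the other things on the bench where they are.

Things in the scene. Friction and masses are not known exactly. Their poses are not given: they have to be found in the camera images.
- stand: Turntable: round dark steel foot (144 mm across) fixed to the bench, a column, and on it a plain aluminium wheel, 210 mm across, 9 mm thick, smooth on top with nothing to hold. Origin on the bench on the wheel's axis, z up. The column telescopes: the wheel's top is set anywhere from 101 to 131 mm above the bench and must be found by feel. Over 12 N on wheel or stand harms the bearing.
- collar (a point): Centre of the column's collar on the wheel's axis, 60 mm above the bench, under the wheel. The wheel rides on a spring: it yields from about 4 N down, then 1 mm for every 4 N, 5 mm at most. The bearing needs about 0.1 N m to turn; shut fingertips pressed on the smooth top with 5 to 7 N, 70 mm from the axis, drag it round by friction.
- wheel (a joint): Turn of the wheel in rad, counted on through full turns, positive anticlockwise seen from above, about 0 at the start. A dark line on its top, 30 to 100 mm from the axis, points to the lock at 0. Under it hang 20 upright pins, 50 mm long, evenly spaced.
- nose_home (a point): Where the bolt's round nose (12 mm wide) sits when home: 88 mm from the axis, 76 mm up, on the circle of the wheel's 20 pins (8 mm thick). The nose fits between two pins. Gaps face it when the wheel stands at a whole multiple of 18 degrees (0.314 rad); it centres a wheel up to about 0.1 rad off but stops against a pin met head-on.
- lock: Dark steel guide block of the lock, 50 x 28 x 89 mm, fixed to the bench 129 mm from the wheel's axis on the stand's -y side; origin at the centre of its underside, axes parallel to the stand's. The bolt slides through it along y, -y being outward, away from the wheel. Do not press the bolt on the pins with more than 25 N.
- bolt (a joint): Travel of the lock bolt in m: 0 fully home between the pins (wheel locked), 0.022 fully drawn out, away from the wheel. It slides with about 3 N of friction and stays where it is left.
- bolt_post (a point): Centre of the top of the bolt's grip, an upright black round post, 16 mm in diameter, standing on the bolt outside the block and moving with it. Its top is 142 mm above the bench; the post is free for 50 mm below that, clear of the block (top 89 mm above the bench, its face 9 mm from the post when the bolt is home).
- glue: White glue bottle, 60 mm across, 150 mm tall, standing; origin at its underside. Leave it.
- brush: Paint brush lying on the bench. Leave it.
- water_jar: White cup, 72 mm across, 85 mm tall. Leave it.
- round_box: Round cardboard box with lid, 94 mm across, 60 mm tall. Leave it.
Mind the look-alikes: they are no part of the job. What is shaped like the lock but pink or red is not meant.

How it is judged:
By the outcome, as a careful person would: the job done as asked, in the order asked, and still so for the second after the job is handed in, with the robot touching nothing.
It also fails if it takes over 67 s, if anything falls off the work surface, if the arm or the gripper's body presses on something with over 40 N, if the wrist force passes 120 N, or if a joint passes its speed limit or range.

## Working session

There is one attempt and no reset: what is moved stays moved. The work goes in short steps, Python scripts to look and compute and a shell command to move; the robot and the scene stay as the last step left them, time stands still between calls to the robot, and variables do not carry over. Pictures are saved under pics/ and viewed, at most 10 in all, crops included, and the job is handed in when it is done.

```bash
mkdir -p pics; python3 - <<'E'
from workcell import bot
import cv2,numpy as np
s=bot.observe();print(s,bot.tip_reach)
fs={}
for n in ("scene","top"):
    f=bot.grab_frame(n);fs[n]=f
    cv2.imwrite(f"pics/{n}0.png",f["img"][:,:,::-1])
    print(n,-f["R"].T@f["t"],f["intrinsics"].tolist(),f["k1"])
    for q in ("stand","collar","lock","nose_home","bolt_post","glue","water_jar","round_box","brush"):
        print(q,[(np.round(d["xyz"],3).tolist(),round(d["conf"],2)) for d in bot.spot_point(q,f)])
a=np.hstack([fs["scene"]["img"],fs["top"]["img"]])
cv2.imwrite("pics/both0.png",cv2.resize(a,(800,300))[:,:,::-1])
E
```

```text
{'clock': 0.0, 'qpos': array([-1.24319481,  0.52203882, -0.03630715,  1.60000008,  0.02119265,
        1.02112965, -0.11279458]), 'qd': array([-7.47235368e-05,  2.12365204e-04,  1.21393274e-04, -2.67166451e-04,
        3.84088901e-05,  8.31316212e-04, -7.20366009e-04]), 'joint_efforts': array([ 3.12675766e-04, -9.27100682e+01,  1.97969645e+00, -3.69936490e+01,
        1.78399240e-02,  8.18023720e-03, -5.81982044e-05]), 'position': array([0.24205708, 0.57593929, 0.3033133 ]), 'tool_rot': array([-3.14040491e+00,  9.01269049e-05,  2.74376509e+00]), 'force': array([-0.59116266,  0.46465358,  0.43581693]), 'moment': array([-0.00567142, -0.01719701,  0.0077902 ]), 'finger_force': 0.0, 'grip_width': 0.08534842547119527} 0.0726
scene [0.86301671 0.58638507 1.06305296] [[433.7838114121671, 0.0, 264.2752229372934], [0.0, 433.7838114121671, 187.9370276530429], [0.0, 0.0, 1.0]] 0.03448614185491057
stand [([0.552, -0.028, 0.007], 0.84)]
collar []
lock [([0.414, -0.254, 0.002], 0.78), ([0.553, -0.115, 0.077], 0.36)]
nose_home [([0.419, -0.221, 0.074], 0.92), ([0.306, -0.103, 0.077], 0.87), ([0.553
[... 293 characters left out ...]

top [ 0.42827807 -0.03117796  1.02172904] [[352.80198607976496, 0.0, 259.25472228407875], [0.0, 352.80198607976496, 190.1525453652023], [0.0, 0.0, 1.0]] -0.011673197378801679
stand [([0.55, -0.03, 0.004], 0.61)]
collar []
lock [([0.315, -0.145, -0.0], 0.96), ([0.414, -0.259, 0.002], 0.87), ([0.558, -0.16, -0.001], 0.84)]
nose_home [([0.308, -0.104, 0.076], 0.86), ([0.422, -0.218, 0.078], 0.75), ([0.556, -0.115, 0.081], 0.69)]
bolt_post [([0.562, -0.191, 0.143], 0.53), ([0.408, -0.293, 0.144], 0.53), ([0.322, -0.173, 0.144], 0.44)]
glue [([0.669, 0.318, -0.001], 0.89)]
water_jar [([0.484, 0.311, 0.002], 0.74)]
round_box [([0.502, -0.423, -0.001], 0.88)]
brush [([0.712, -0.325, 0.002], 0.55)]
```

View pics/scene0.png

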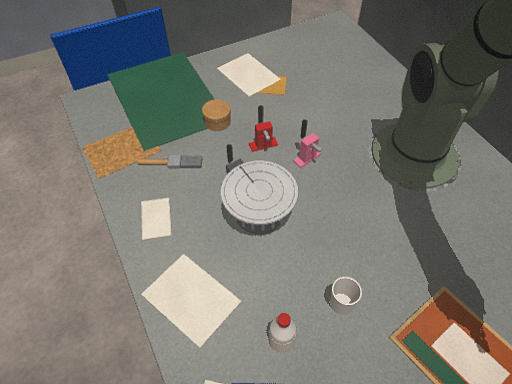

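View pics/top0.png

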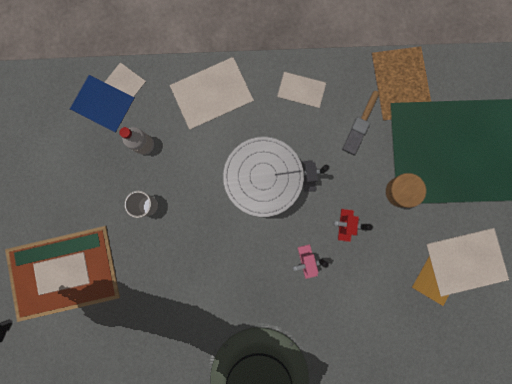

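Lock-shaped things in the top view: a dark grey one at (312,171), a red one at (348,225) and a pink one at (309,262). The dark one fits, because it is grey steel, stands beside the wheel, and the wheel's line points to it. I'll confirm it in one enlarged crop.

```bash
cat > h.py <<'E'
import numpy as np,cv2
from workcell import bot
def ray(f,u,v):
    K=np.array(f["intrinsics"]);k=f["k1"]
    d=np.array([(u-K[0,2])/K[0,0],(v-K[1,2])/K[1,1]]);p=d.copy()
    for _ in range(20): p=d/(1+k*(p@p))
    R=np.array(f["R"]);r=R.T@np.array([*p,1]);return -R.T@np.array(f["t"]),r/np.linalg.norm(r)
def atz(f,u,v,z):
    c,r=ray(f,u,v);return c+r*(z-c[2])/r[2]
def proj(f,X):
    K=np.array(f["intrinsics"]);c=np.array(f["R"])@X+f["t"];p=c[:2]/c[2];p=p*(1+f["k1"]*(p@p));return K[:2,:2]@p+K[:2,2]
def tri(fa,a,fb,b):
    c1,r1=ray(fa,*a);c2,r2=ray(fb,*b)
    s=np.linalg.lstsq(np.c_[r1,-r2],c2-c1,rcond=None)[0];p,q=c1+s[0]*r1,c2+s[1]*r2
    return (p+q)/2,np.linalg.norm(p-q)
E
python3 - <<'E'
from h import *
S=bot.grab_frame("scene");T=bot.grab_frame("top")
for f in(S,T):
    for q in("stand","bolt_post","lock"):
        print(q,[(np.round(d["xyz"],3).tolist(),round(d["conf"],2)) for d in bot.spot_point(q,f)])
    print(proj(f,np.array([.563,-.19,.142])))
a=S["img"][130:235,190:310];b=T["img"][125:230,215:335]
a=np.hstack([cv2.resize(x,None,fx=3.3,fy=3.3,interpolation=cv2.INTER_CUBIC) for x in(a,b)])
cv2.imwrite("pics/crop1.png",a[:,:,::-1])
E
```

```text
stand []
bolt_post [([0.411, -0.289, 0.139], 0.63), ([0.563, -0.186, 0.143], 0.52), ([0.318, -0.173, 0.143], 0.52)]
lock [([0.317, -0.144, -0.0], 0.84), ([0.413, -0.254, 0.003], 0.77), ([0.55, -0.029, 0.002], 0.67)]
[228.00827641 144.61428147]
stand [([0.553, -0.03, 0.001], 0.57)]
bolt_post [([0.563, -0.188, 0.141], 0.53), ([0.412, -0.291, 0.138], 0.44), ([0.324, -0.174, 0.143], 0.43)]
lock [([0.558, -0.159, 0.001], 0.9), ([0.416, -0.257, 0.001], 0.82), ([0.316, -0.144, -0.0], 0.82)]
[326.67315436 166.58787446]
```

View pics/crop1.png

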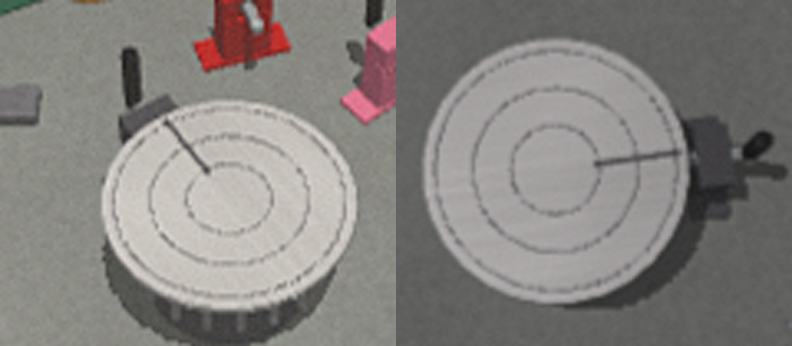

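The dark grey block is next to the wheel, with its black post top at scene (229.4,145.8) and top (326.8,166.8). The red and pink ones stand apart, so the dark one is the lock. The wheel's centre is at top (263.2,176.5).

```bash
cat >> h.py <<'E'
def rel(target):
    from scipy.spatial.transform import Rotation as Ro
    s=bot.observe();R=Ro.from_euler("xyz",s["tool_rot"]).as_matrix()
    return np.round(1000*R.T@(np.array(target)-s["position"]),1)
def st():
    s=bot.observe();print("t",round(s["clock"],2),"p",np.round(s["position"],4),"rpy",np.round(s["tool_rot"],3),"F",np.round(s["force"],1),"w",round(s["grip_width"],4),"g",s["finger_force"])
E
python3 - <<'E'
from h import *
S=bot.grab_frame("scene");T=bot.grab_frame("top")
p,e=tri(S,(229.4,145.8),T,(326.8,166.8));w,e2=tri(S,(259.4,190),T,(263.2,176.5));print("post",p,e,"wheel",w,e2)
a=atz(T,(596-396)/3.3+215,163/3.3+125,w[2]);b=atz(T,(680-396)/3.3+215,153/3.3+125,w[2]);print(a,b,np.linalg.norm((a-w)[:2]),np.linalg.norm((b-w)[:2]))
E
python3 -m jog '[[[0,0,0,0,0,0.14,1],[0,0,0,0,0,0.14,1],[0,0,0,0,0,0.14,1],[0,0,0,0,0,0.14,1]]]' 40
python3 -m jog '[[[0,0,0,0,0,0.14,1],[0,0,0,0,0,0.14,1],[0,0,0,0,0,0.14,1],[0,0,0,0,0,0.12,1],[0,0,0,0,0,0,1]]]'
python3 -c "
from h import *
st();print(rel([.563,-.188,.26]))"
```

```text
post [ 0.56138253 -0.18980692  0.1372157 ] 0.004385244639717976 wheel [ 0.54650185 -0.02933869  0.10943398] 0.0015444793452852143
[ 0.55165263 -0.0622608   0.10943398] [ 0.55753039 -0.12876472  0.10943398] 0.03332260379198156 0.1000358083948674
clock: 1.9
position: [0.2422, 0.5762, 0.3039]
tool_rot: [3.142, -0.0, 2.178]
force: [-0.6, 0.5, 0.3]
grip_width: 0.0854
finger_force: 0.0
clock: 2.4
position: [0.2419, 0.5763, 0.3038]
tool_rot: [3.141, 0.0, 1.642]
force: [-0.5, -1.2, -0.1]
grip_width: 0.0853
finger_force: 0.0
t 2.4 p [0.2419 0.5763 0.3038] rpy [3.141 0.    1.642] F [-0.5 -1.2 -0.1] w 0.0853 g 0.0
[-785.1  266.    44. ]
```

```bash
python3 -m jog '[[[-44,15,0,0,0,0,1],[-44,15,0,0,0,0,1],[-44,15,0,0,0,0,1],[-44,15,0,0,0,0,1],[-44,15,0,0,0,0,1]]]' >/dev/null
python3 -m jog '[[[-44,15,0,0,0,0,1],[-44,15,0,0,0,0,1],[-44,15,0,0,0,0,1],[-44,15,0,0,0,0,1],[-44,15,0,0,0,0,1]]]'
python3 -m jog '[[[-44,15,0,0,0,0,1],[-44,15,0,0,0,0,1],[-44,15,0,0,0,0,1],[-44,15,0,0,0,0,1],[-44,15,0,0,0,0,1]]]' >/dev/null
python3 -m jog '[[[-44,15,5,0,0,-0.012,1],[0,0,0,0,0,0,1],[0,0,0,0,0,0,1]]]'
python3 - <<'E'
from h import *
st();print(rel([.562,-.189,.26]))
T=bot.grab_frame("top");S=bot.grab_frame("scene")
for f in (S,T):print([(np.round(d["xyz"],3).tolist(),round(d["conf"],2)) for d in bot.spot_point("bolt_post",f)])
a=np.hstack([cv2.resize(x,None,fx=3.3,fy=3.3,interpolation=cv2.INTER_CUBIC) for x in(S["img"][90:195,170:290],T["img"][115:220,235:355])])
cv2.imwrite("pics/crop2.png",a[:,:,::-1])
E
```

```text
clock: 3.4
position: [0.4243, 0.1466, 0.3042]
tool_rot: [3.141, -0.0, 1.649]
force: [0.4, 0.6, 0.0]
grip_width: 0.0855
finger_force: 0.0
clock: 4.2
position: [0.5327, -0.1095, 0.2986]
tool_rot: [-3.141, 0.0, 1.657]
force: [1.2, 1.0, -0.4]
grip_width: 0.0853
finger_force: 0.0
t 4.2 p [ 0.5327 -0.1095  0.2986] rpy [-3.141  0.     1.657] F [ 1.2  1.  -0.4] w 0.0853 g 0.0
[-81.8  22.4  38.6]
[([0.563, -0.187, 0.14], 0.67)]
[([0.41, -0.292, 0.144], 0.6)]
```

```bash
python3 -m jog '[[[-40,12,20,0,0,0,1],[-40,12,20,0,0,0,1],[0,0,0,0,0,0,1],[0,0,0,0,0,0,1]]]' >/dev/null
python3 - <<'E'
from h import *
st();print(rel([.5625,-.189,.176]))
S=bot.grab_frame("scene");T=bot.grab_frame("top")
for f in (S,T):print([(np.round(d["xyz"],3).tolist(),round(d["conf"],2)) for d in bot.spot_point("bolt_post",f)])
a=np.hstack([cv2.resize(x,None,fx=3.3,fy=3.3,interpolation=cv2.INTER_CUBIC) for x in(S["img"][90:195,170:290],T["img"][115:220,235:355])])
cv2.imwrite("pics/crop2.png",a[:,:,::-1])
E
```

```text
t 4.8 p [ 0.5634 -0.1859  0.2584] rpy [-3.141 -0.     1.656] F [-1.1  0.7 -0.2] w 0.0854 g 0.0
[-3.  -1.1 82.4]
[([0.321, -0.176, 0.141], 0.61), ([0.411, -0.29, 0.142], 0.45)]
[]
```

View pics/crop2.png

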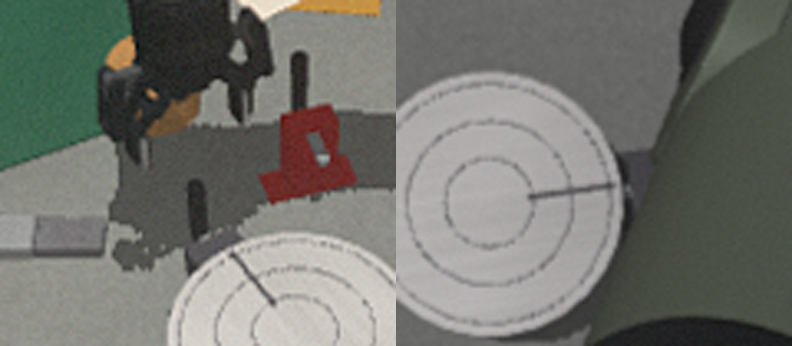

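The scene crop shows the open gripper above the post, whose top is at crop (197,185), with the fingers either side at x 120–260. The top view is hidden by the arm. I'll go down and close gently.

```bash
python3 -m jog '[[[-2,-1,30,0,0,0,1],[-1,0,30,0,0,0,1],[0,0,22,0,0,0,1],[0,0,0,0,0,0,1]]]'
python3 -m jog '[[[0,0,0,0,0,0,0.1],[0,0,0,0,0,0,0.1],[0,0,0,0,0,0,0.1],[0,0,0,0,0,0,0.1],[0,0,0,0,0,0,0.1]]]' 30
python3 -m jog '[[[0,0,0,0,0,0,0],[0,0,0,0,0,0,0],[0,0,0,0,0,0,0]]]' 50
```

```text
clock: 5.4
position: [0.5619, -0.1879, 0.1751]
tool_rot: [-3.138, -0.001, 1.657]
force: [-0.0, 0.0, 1.6]
grip_width: 0.0854
finger_force: 0.0
clock: 5.9
position: [0.5628, -0.1893, 0.1774]
tool_rot: [3.141, 0.0, 1.656]
force: [-3.9, 0.6, 12.9]
grip_width: 0.0151
finger_force: 29.2
clock: 6.2
position: [0.5627, -0.1893, 0.1775]
tool_rot: [3.141, -0.0, 1.656]
force: [-4.0, 1.4, 9.1]
grip_width: 0.0146
finger_force: 48.5
```

```bash
python3 -m jog '[[[0,0,-1.5,0,0,0,0],[-3,0,0,0,0,0,0],[-5,0,0,0,0,0,0],[-5,0,0,0,0,0,0],[-4,0,0,0,0,0,0]]]'
python3 -m jog '[[[-3,0,0,0,0,0,0],[-2,0,0,0,0,0,0],[0,0,0,0,0,0,0]]]'
```

```text
clock: 6.7
position: [0.5641, -0.2063, 0.1779]
tool_rot: [-3.141, -0.0, 1.656]
force: [4.2, 3.6, -20.2]
grip_width: 0.015
finger_force: 50.1
clock: 7.0
position: [0.5646, -0.2112, 0.1778]
tool_rot: [-3.141, -0.001, 1.656]
force: [3.8, 4.3, -19.2]
grip_width: 0.0149
finger_force: 50.1
```

```bash
python3 -m jog '[[[-1,0,0.8,0,0,0,0],[0,0,0,0,0,0,0],[0,0,0,0,0,0,0]]]'
python3 -m jog '[[[-1,0,0,0,0,0,0],[0,0,0,0,0,0,0]]]'
```

```text
clock: 7.3
position: [0.5647, -0.2115, 0.1777]
tool_rot: [-3.141, -0.002, 1.656]
force: [-0.3, 9.4, -4.6]
grip_width: 0.0148
finger_force: 52.0
clock: 7.5
position: [0.5648, -0.2116, 0.1776]
tool_rot: [-3.141, -0.003, 1.657]
force: [-2.3, 15.6, -2.8]
grip_width: 0.0147
finger_force: 52.1
```

```bash
python3 -m jog '[[[1.5,0,0,0,0,0,0],[0,0,0,0,0,0,0.6],[0,0,0,0,0,0,0.6],[0,0,0,0,0,0,0.6],[0,0,0,0,0,0,0.6]]]' 
python3 -m jog '[[[0,0,-25,0,0,0,0.6],[0,0,-35,0,0,0,0.6],[0,0,-10,0,0,0,0],[0,0,0,0,0,0,0],[0,0,0,0,0,0,0]]]' 20
python3 -c "
from h import *
st();print(rel([.555,-.0997,.21]))
S=bot.grab_frame('scene')
print([(np.round(d['xyz'],4).tolist(),round(d['conf'],2)) for d in bot.spot_point('bolt_post',S)])"
```

```text
clock: 8.0
position: [0.5648, -0.2121, 0.1779]
tool_rot: [3.141, 0.001, 1.655]
force: [-0.9, 0.4, 0.3]
grip_width: 0.051
finger_force: 0.0
clock: 8.5
position: [0.5645, -0.2114, 0.2469]
tool_rot: [-3.141, -0.0, 1.656]
force: [0.1, -0.1, -0.6]
grip_width: 0.008
finger_force: 0.0
t 8.5 p [ 0.5645 -0.2114  0.2469] rpy [-3.141 -0.     1.656] F [ 0.1 -0.1 -0.6] w 0.008 g 0.0
[1.121e+02 1.000e-01 3.700e+01]
[([0.4127, -0.2904, 0.1363], 0.54), ([0.5649, -0.2084, 0.1425], 0.47), ([0.3195, -0.1745, 0.1414], 0.44)]
```

```bash
cat > chk.py <<'E'
import sys
from h import bot
s=bot.observe();f=s["force"][2];print(round(s["clock"],2),s["position"][2].round(4),f.round(1))
sys.exit(f>float(sys.argv[1]))
E
python3 -m jog '[[[40,0,0,0,0,0,0],[40,0,0,0,0,0,0],[32,0,10,0,0,0,0],[0,0,15,0,0,0,0],[0,0,12,0,0,0,0]]]'
python3 -m jog '[[[0,0,3,0,0,0,0],[0,0,3,0,0,0,0]]]' >/dev/null; python3 chk.py 2.5 || exit
python3 -m jog '[[[0,0,1.5,0,0,0,0],[0,0,1.5,0,0,0,0]]]' >/dev/null; python3 chk.py 2.5 || exit
python3 -m jog '[[[0,0,1.5,0,0,0,0],[0,0,1.5,0,0,0,0]]]' >/dev/null; python3 chk.py 2.5 || exit
python3 -m jog '[[[0,0,1.5,0,0,0,0],[0,0,1.5,0,0,0,0]]]' >/dev/null; python3 chk.py 2.5 || exit
python3 -m jog '[[[0,0,1.5,0,0,0,0],[0,0,1.5,0,0,0,0]]]' >/dev/null; python3 chk.py 2.5 || exit
python3 -m jog '[[[0,0,1,0,0,0,0],[0,0,1,0,0,0,0]]]' >/dev/null; python3 chk.py 2.5 || exit
python3 -m jog '[[[0,0,1,0,0,0,0]]]' >/dev/null; python3 chk.py 2.5 || exit
python3 -m jog '[[[0,0,1,0,0,0,0]]]' >/dev/null; python3 chk.py 2.5 || exit
python3 -m jog '[[[0,0,1,0,0,0,0]]]' >/dev/null; python3 chk.py 2.5 || exit
python3 -m jog '[[[0,0,1,0,0,0,0]]]' >/dev/null; python3 chk.py 2.5 || exit
python3 -m jog '[[[0,0,1,0,0,0,0]]]' >/dev/null; python3 chk.py 2.5 || exit
python3 -m jog '[[[0,0,1,0,0,0,0]]]' >/dev/null; python3 chk.py 2.5 || exit
python3 -m jog '[[[0,0,1,0,0,0,0]]]' >/dev/null; python3 chk.py 2.5 || exit
python3 -m jog '[[[0,0,1,0,0,0,0]]]' >/dev/null; python3 chk.py 2.5 || exit
```

```text
clock: 9.1
position: [0.5548, -0.0991, 0.2091]
tool_rot: [-3.14, -0.0, 1.657]
force: [-0.3, -0.6, -0.7]
grip_width: 0.0003
finger_force: 0.0
9.3 0.2042 0.2False
```

```bash
sed -i 's/sys.exit(f>float(sys.argv\[1\]))/sys.exit(int(f>float(sys.argv[1])))/' chk.py
python3 -m jog '[[[0,0,1.5,0,0,0,0],[0,0,1.5,0,0,0,0]]]' >/dev/null; python3 chk.py 2.5 || exit
python3 -m jog '[[[0,0,1.5,0,0,0,0],[0,0,1.5,0,0,0,0]]]' >/dev/null; python3 chk.py 2.5 || exit
python3 -m jog '[[[0,0,1.5,0,0,0,0],[0,0,1.5,0,0,0,0]]]' >/dev/null; python3 chk.py 2.5 || exit
python3 -m jog '[[[0,0,1.5,0,0,0,0],[0,0,1.5,0,0,0,0]]]' >/dev/null; python3 chk.py 2.5 || exit
python3 -m jog '[[[0,0,1,0,0,0,0],[0,0,1,0,0,0,0]]]' >/dev/null; python3 chk.py 2.5 || exit
python3 -m jog '[[[0,0,1,0,0,0,0]]]' >/dev/null; python3 chk.py 2.5 || exit
python3 -m jog '[[[0,0,1,0,0,0,0]]]' >/dev/null; python3 chk.py 2.5 || exit
python3 -m jog '[[[0,0,1,0,0,0,0]]]' >/dev/null; python3 chk.py 2.5 || exit
python3 -m jog '[[[0,0,1,0,0,0,0]]]' >/dev/null; python3 chk.py 2.5 || exit
python3 -m jog '[[[0,0,1,0,0,0,0]]]' >/dev/null; python3 chk.py 2.5 || exit
python3 -m jog '[[[0,0,1,0,0,0,0]]]' >/dev/null; python3 chk.py 2.5 || exit
python3 -m jog '[[[0,0,1,0,0,0,0]]]' >/dev/null; python3 chk.py 2.5 || exit
python3 -m jog '[[[0,0,1,0,0,0,0]]]' >/dev/null; python3 chk.py 2.5 || exit
```

```text
9.5 0.2018 -0.4
9.7 0.1987 -0.7
9.9 0.1955 0.9
10.1 0.1925 -0.5
10.3 0.1905 -0.2
10.4 0.1895 -0.5
10.5 0.1885 1.0
10.6 0.1875 4.1
```

```bash
python3 -m jog '[[[0,0,0.3,0,0,0,0],[0,0,0,0,0,0,0]]]'; python3 -c "
from h import *
st()
for i in range(4): bot.grab_frame('top'); st()"
```

```text
clock: 10.8
position: [0.5552, -0.1001, 0.1874]
tool_rot: [3.141, 0.0, 1.656]
force: [-1.0, 0.6, 5.0]
grip_width: 0.0002
finger_force: 2.3
t 10.8 p [ 0.5552 -0.1001  0.1874] rpy [3.141 0.    1.656] F [-1.   0.6  5. ] w 0.0002 g 2.3384271562099457
t 10.85 p [ 0.5552 -0.1001  0.1875] rpy [3.141 0.    1.656] F [-1.8 -0.7  4.6] w -0.0 g 2.321486547589302
t 10.9 p [ 0.5553 -0.1001  0.1875] rpy [3.141 0.    1.656] F [-1.1  0.1  4.7] w 0.0001 g 2.3366258293390274
t 10.95 p [ 0.5553 -0.1001  0.1875] rpy [3.141 0.    1.656] F [-0.3 -0.4  4.7] w 0.0 g 2.3683589324355125
t 11.0 p [ 0.5552 -0.1001  0.1874] rpy [3.141 0.    1.656] F [-0.5 -1.4  5.1] w -0.0002 g 2.4047259986400604
```

```bash
python3 -m jog '[[[0,0,0.4,0,0,0,0],[0.6,9.1,0,0,0,0,0],[1.8,9.0,0,0,0,0,0],[2.9,8.7,0,0,0,0,0]]]'
python3 -m jog '[[[4.1,8.2,0,0,0,0,0],[5.1,7.6,0,0,0,0,0]]]'; python3 -c "
from h import *
S=bot.grab_frame('scene');st()
cv2.imwrite('pics/c3.png',cv2.resize(S['img'][120:260,190:330],None,fx=3,fy=3)[:,:,::-1])"
```

```text
clock: 11.4
position: [0.5817, -0.0926, 0.1871]
tool_rot: [3.142, 0.0, 1.655]
force: [-1.7, -0.2, 6.0]
grip_width: -0.0004
finger_force: 3.1
clock: 11.6
position: [0.5968, -0.0821, 0.187]
tool_rot: [3.141, 0.0, 1.655]
force: [-1.5, -0.9, 6.1]
grip_width: 0.0001
finger_force: 3.1
t 11.65 p [ 0.5979 -0.0807  0.1871] rpy [ 3.14  -0.     1.657] F [2.9 0.6 6.8] w -0.0002 g 3.079129022635243
```

View pics/c3.png

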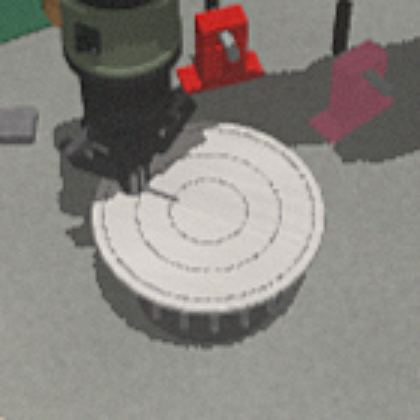

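The line (crop (145,190) to (178,200)) now points at the fingertips, so the wheel is turning with them. I'll carry on round.

```bash
cat > chk2.py <<'E'
import sys
from h import *
s=bot.observe();p=s["position"];d=p[:2]-[.5491,-.0299];print(round(s["clock"],2),"z",p[2].round(4),"F",s["force"].round(1),"r",np.hypot(*d).round(4),"deg",np.degrees(np.arctan2(d[1],d[0])-.085).round(0))
sys.exit(int(not 4.2<s["force"][2]<8.5))
E
python3 -m jog '[[[6.0,6.9,0,0,0,0,0],[6.9,6.0,0,0,0,0,0],[7.6,5.1,0,0,0,0,0]]]' >/dev/null; python3 chk2.py || exit
python3 -m jog '[[[8.2,4.1,0,0,0,0,0],[8.7,2.9,0,0,0,0,0],[9.0,1.8,0,0,0,0,0],[9.1,0.6,0,0,0,0,0]]]' >/dev/null; python3 chk2.py || exit
python3 -m jog '[[[9.1,-0.6,0,0,0,0,0],[9.0,-1.8,0,0,0,0,0],[8.7,-2.9,0,0,0,0,0],[8.2,-4.1,0,0,0,0,0]]]' >/dev/null; python3 chk2.py || exit
python3 -m jog '[[[7.6,-5.1,0,0,0,0,0],[6.9,-6.0,0,0,0,0,0],[6.0,-6.9,0,0,0,0,0],[5.1,-7.6,0,0,0,0,0]]]' >/dev/null; python3 chk2.py || exit
python3 -m jog '[[[4.1,-8.2,0,0,0,0,0],[2.9,-8.7,0,0,0,0,0],[1.8,-9.0,0,0,0,0,0],[0.6,-9.1,0,0,0,0,0]]]' >/dev/null; python3 chk2.py || exit
```

```text
11.95 z 0.1871 F [-0.2 -1.5  6.7] r 0.0707 deg -30.0
12.35 z 0.1871 F [ 0.2 -1.5  5.2] r 0.0706 deg -0.0
12.75 z 0.1872 F [ 0.9 -1.1  5.7] r 0.0704 deg 30.0
13.15 z 0.1872 F [ 1.9 -0.   5.5] r 0.0702 deg 60.0
13.55 z 0.1872 F [1.8 0.7 6.4] r 0.07 deg 90.0
```

```bash

python3 -m jog '[[[-0.6,-9.1,0,0,0,0,0],[-1.8,-9.0,0,0,0,0,0],[-2.9,-8.7,0,0,0,0,0],[-4.1,-8.2,0,0,0,0,0]]]' >/dev/null; python3 chk2.py || exit
python3 -m jog '[[[-5.1,-7.6,0,0,0,0,0],[-6.0,-6.9,0,0,0,0,0],[-6.9,-6.0,0,0,0,0,0],[-7.6,-5.1,0,0,0,0,0]]]' >/dev/null; python3 chk2.py || exit
python3 -m jog '[[[-8.2,-4.1,0,0,0,0,0],[-8.7,-2.9,0,0,0,0,0],[-9.0,-1.8,0,0,0,0,0],[-9.1,-0.6,0,0,0,0,0]]]' >/dev/null; python3 chk2.py || exit
python3 -m jog '[[[-9.1,0.6,0,0,0,0,0],[-9.0,1.8,0,0,0,0,0],[-8.7,2.9,0,0,0,0,0],[-8.2,4.1,0,0,0,0,0]]]' >/dev/null; python3 chk2.py || exit
python3 -m jog '[[[-7.6,5.1,0,0,0,0,0],[-6.9,6.0,0,0,0,0,0],[-6.0,6.9,0,0,0,0,0],[-5.1,7.6,0,0,0,0,0]]]' >/dev/null; python3 chk2.py || exit
python3 -m jog '[[[-4.1,8.2,0,0,0,0,0],[-2.9,8.7,0,0,0,0,0],[-1.8,9.0,0,0,0,0,0],[-0.6,9.1,0,0,0,0,0]]]' >/dev/null; python3 chk2.py || exit
python3 -m jog '[[[0.6,9.1,0,0,0,0,0],[1.8,9.0,0,0,0,0,0],[2.9,8.7,0,0,0,0,0],[4.1,8.2,0,0,0,0,0]]]' >/dev/null; python3 chk2.py || exit
```

```text
13.95 z 0.1872 F [1.5 2.1 5.6] r 0.0698 deg 120.0
14.35 z 0.1871 F [1.3 1.2 5.4] r 0.0696 deg 150.0
14.75 z 0.1871 F [1.7 1.3 6.1] r 0.0697 deg -180.0
15.15 z 0.1871 F [0.6 1.9 5.7] r 0.07 deg -150.0
15.55 z 0.187 F [-0.2  2.1  6.4] r 0.0702 deg -120.0
15.95 z 0.187 F [-1.8  1.1  6.1] r 0.0705 deg -90.0
16.35 z 0.187 F [-1.7 -1.1  6.5] r 0.0707 deg -60.0
```

```bash

python3 -m jog '[[[2.5,3.5,0,0,0,0,0],[1.5,2.6,0,0,0,0,0],[0,0,0,0,0,0,0],[0,0,-2,0,0,0,0],[0,0,-10,0,0,0,0]]]'; python3 -m jog '[[[0,0,-50,0,0,0,0],[0,0,0,0,0,0,0]]]' >/dev/null
python3 -c "
from h import *
st();print(rel([.565,-.212,.25]))"
```

```text
clock: 16.85
position: [0.5944, -0.083, 0.1983]
tool_rot: [-3.14, -0.0, 1.656]
force: [0.0, 0.2, -0.4]
grip_width: 0.0
finger_force: 0.0
t 17.05 p [ 0.5967 -0.084   0.2543] rpy [3.135e+00 1.000e-03 1.655e+00] F [ 1.  -0.6  0.2] w -0.0 g 0.0
[-124.9  -42.4    4.2]
```

```bash

python3 -m jog '[[[-42,-14,0,0,0,0,0.6],[-42,-14,0,0,0,0,0.6],[-40,-13,0,0,0,0,0.6],[0,0,0,0,0,0,0.6],[0,0,0,0,0,0,0.6]]]'
python3 - <<'E'
from h import *
A=np.array([.5491,-.0299])
S=bot.grab_frame("scene");T=bot.grab_frame("top");H=.1155
yaw=.085
for n,f in(("S",S),("T",T)):
    # sample polar darkness on the wheel's top
    g=cv2.cvtColor(f["img"],cv2.COLOR_RGB2GRAY).astype(np.float32)
    th=np.radians(np.arange(0,360,1.0));rs=np.arange(.036,.098,.002)
    P=np.array([[proj(f,np.array([A[0]+r*np.cos(t),A[1]+r*np.sin(t),H])) for t in th] for r in rs]).astype(np.float32)
    v=cv2.remap(g,P[...,0],P[...,1],cv2.INTER_LINEAR)
    m=np.median(v,0);o=np.argsort(m)[:8]
    print(n,[(int(np.degrees(th[i])),round(float(m[i]))) for i in o],np.median(m))
    np.save(f"{n}m.npy",m)
print("line at 0 would be",-90+np.degrees(yaw))
c=S["img"][120:260,180:320];d=T["img"][105:245,200:340]
cv2.imwrite("pics/c4.png",cv2.resize(np.hstack([c,d]),None,fx=2.8,fy=2.8,interpolation=cv2.INTER_CUBIC)[:,:,::-1])
E
```

```text
clock: 17.55
position: [0.5643, -0.2111, 0.2494]
tool_rot: [3.141, 0.0, 1.654]
force: [0.2, 0.3, 0.6]
grip_width: 0.0513
finger_force: 0.0
S [(281, 111), (280, 120), (282, 121), (283, 140), (279, 140), (284, 160), (278, 162), (285, 180)] 200.00415
T [(280, 102), (281, 107), (279, 110), (278, 124), (282, 125), (277, 143), (283, 144), (276, 153)] 174.87915
line at 0 would be -85.129858741388
```

View pics/c4.png

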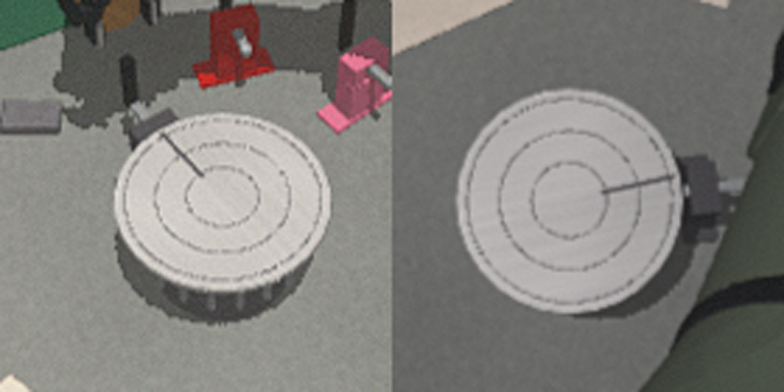

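In both views the line (top crop (603,192) to (675,178)) stands about 5.6° past the lock, so the wheel is at about 366°. I'll turn it on about 12° to the next gap at 378°, which also gives margin on the full turn.

```bash

python3 -m jog '[[[40,-3,0,0,0,0,0],[40,-3,0,0,0,0,0],[32,-2,20,0,0,0,0],[0,0,20,0,0,0,0],[0,0,17,0,0,0,0]]]' >/dev/null
python3 -m jog '[[[0,0,2,0,0,0,0],[0,0,0,0,0,0,0]]]' >/dev/null; python3 chk.py 3 || exit
python3 -m jog '[[[0,0,1,0,0,0,0],[0,0,0,0,0,0,0]]]' >/dev/null; python3 chk.py 3 || exit
python3 -m jog '[[[0,0,1,0,0,0,0],[0,0,0,0,0,0,0]]]' >/dev/null; python3 chk.py 3 || exit
python3 -m jog '[[[0,0,0.5,0,0,0,0],[0,0,0,0,0,0,0]]]' >/dev/null; python3 chk.py 3 || exit
python3 -m jog '[[[0,0,0.5,0,0,0,0],[0,0,0,0,0,0,0]]]' >/dev/null; python3 chk.py 3 || exit
```

```text
18.35 0.19 0.0
18.55 0.1896 -0.8
18.75 0.1881 0.0
18.95 0.1876 4.4
```

```bash

python3 -m jog '[[[0,0,0.6,0,0,0,0],[0,0,0,0,0,0,0]]]' >/dev/null;python3 chk2.py || exit
python3 -m jog '[[[-0.5,4,0,0,0,0,0],[-0.3,4,0,0,0,0,0],[0.3,4,0,0,0,0,0],[0.5,4.3,0,0,0,0,0],[0,0,0,0,0,0,0]]]' >/dev/null; python3 chk2.py 
python3 -m jog '[[[0,0,-2,0,0,0,0],[0,0,-10,0,0,0,0],[0,0,-30,0,0,0,0],[0,0,-20,0,0,0,0]]]' >/dev/null
python3 -c "
from h import *
st();print(rel([.5648,-.2116,.25]))"
```

```text
19.15 z 0.187 F [-1.1 -0.9  5.4] r 0.0696 deg -96.0
19.65 z 0.187 F [0.8 0.4 6.5] r 0.0696 deg -82.0
t 20.05 p [ 0.5634 -0.0982  0.2507] rpy [3.141 0.    1.655] F [0.2 0.1 0.1] w -0.0002 g 0.0
[-113.1   -8.2    0.7]
```

```bash

python3 -m jog '[[[-40,-3,0,0,0,0,0.6],[-40,-3,0,0,0,0,0.6],[-33,-2,0,0,0,0,0.6],[0,0,0,0,0,0,0.6],[0,0,0,0,0,0,0.6]]]'
cat > line.py <<'E'
from h import *
A=np.array([.5491,-.0299]);H=.1155
for n in("scene","top"):
    f=bot.grab_frame(n)
    g=cv2.cvtColor(f["img"],cv2.COLOR_RGB2GRAY).astype(np.float32)
    th=np.radians(np.arange(180,360,.5));rs=np.arange(.036,.098,.002)
    P=np.array([[proj(f,np.array([A[0]+r*np.cos(t),A[1]+r*np.sin(t),H])) for t in th] for r in rs]).astype(np.float32)
    m=np.median(cv2.remap(g,P[...,0],P[...,1],cv2.INTER_LINEAR),0);b=np.median(m)
    i=np.argmin(m);w=np.clip(.8*b-m,0,None);w[abs(np.arange(len(m))-i)>10]=0
    print(n,"line deg from zero",np.degrees((w*th).sum()/w.sum())-274.87,m[i],b)
    print([(np.round(d["xyz"],4).tolist(),round(d["conf"],2)) for d in bot.spot_point("bolt_post",f)])
E
python3 line.py; python3 -c "
from h import *
st();print(rel([.5648,-.2116,.1776]))"
```

```text
clock: 20.55
position: [0.5647, -0.2118, 0.2492]
tool_rot: [-3.142, -0.0, 1.654]
force: [0.2, 0.9, 0.3]
grip_width: 0.051
finger_force: 0.0
scene line deg from zero 19.1593090507493 116.94385 198.84473
[([0.4116, -0.2878, 0.1435], 0.51), ([0.5675, -0.2123, 0.1416], 0.45), ([0.3186, -0.1746, 0.1428], 0.44)]
top line deg from zero 18.06681457498229 99.506836 168.38818
[([0.5628, -0.209, 0.1412], 0.41), ([0.5567, -0.116, 0.0785], 0.19)]
t 20.75 p [ 0.5653 -0.21    0.249 ] rpy [ 3.141 -0.     1.657] F [-0.2  0.3 -0.2] w 0.0513 g 0.0
[-1.5 -0.6 71.4]
```

The line is at about 18.5°, on a gap. Next I'll take the post and push the bolt home, watching the force.

```bash

python3 -m jog '[[[-1,0,30,0,0,0,0.6],[0,0,30,0,0,0,0.6],[0,0,11,0,0,0,0.6],[0,0,0,0,0,0,0.6]]]' >/dev/null
python3 -m jog '[[[0,0,0,0,0,0,0],[0,0,0,0,0,0,0],[0,0,0,0,0,0,0],[0,0,0,0,0,0,0],[0,0,0,0,0,0,0]]]' 40
cat > chk3.py <<'E'
import sys
from h import *
s=bot.observe();f=s["force"];print(round(s["clock"],2),s["position"].round(4),f.round(1));sys.exit(int(f[1]<float(sys.argv[1])))
E
python3 chk3.py -50
python3 -m jog '[[[3,0,0,0,0,0,0],[3,0,0,0,0,0,0]]]' >/dev/null; python3 chk3.py -9 || exit
python3 -m jog '[[[2,0,0,0,0,0,0],[2,0,0,0,0,0,0]]]' >/dev/null; python3 chk3.py -9 || exit
python3 -m jog '[[[2,0,0,0,0,0,0],[2,0,0,0,0,0,0]]]' >/dev/null; python3 chk3.py -9 || exit
python3 -m jog '[[[2,0,0,0,0,0,0],[2,0,0,0,0,0,0]]]' >/dev/null; python3 chk3.py -9 || exit
python3 -m jog '[[[1,0,0,0,0,0,0],[1,0,0,0,0,0,0]]]' >/dev/null; python3 chk3.py -9 || exit
```

```text
clock: 21.65
position: [0.5649, -0.2124, 0.1791]
tool_rot: [3.141, 0.0, 1.656]
force: [-6.9, 1.6, 11.0]
grip_width: 0.0147
finger_force: 38.8
21.65 [ 0.5649 -0.2124  0.1791] [-6.9  1.6 11. ]
21.85 [ 0.5644 -0.2072  0.1792] [-5.5 -5.   8.8]
22.05 [ 0.564  -0.2032  0.1792] [-5.6 -3.5  9.1]
22.25 [ 0.5637 -0.1992  0.1792] [-6.1 -3.7 10.2]
22.45 [ 0.5633 -0.1952  0.1792] [-6.4 -3.4 10.2]
22.65 [ 0.5631 -0.1932  0.1792] [-7.1 -4.   9.8]
```

```bash

python3 -m jog '[[[1,0,0,0,0,0,0],[0,0,0,0,0,0,0]]]' >/dev/null; python3 chk3.py -9 || exit
python3 -m jog '[[[1,0,0,0,0,0,0],[0,0,0,0,0,0,0]]]' >/dev/null; python3 chk3.py -9 || exit
python3 -m jog '[[[0.7,0,0,0,0,0,0],[0,0,0,0,0,0,0]]]' >/dev/null; python3 chk3.py -9 || exit
python3 -m jog '[[[0.7,0,0,0,0,0,0],[0,0,0,0,0,0,0]]]' >/dev/null; python3 chk3.py -9 || exit
python3 -m jog '[[[0.7,0,0,0,0,0,0],[0,0,0,0,0,0,0]]]' >/dev/null; python3 chk3.py -9 || exit
python3 -m jog '[[[0.7,0,0,0,0,0,0],[0,0,0,0,0,0,0]]]' >/dev/null; python3 chk3.py -9 || exit
```

```text
22.85 [ 0.5631 -0.1921  0.1792] [-7.4 -1.6  9.9]
23.05 [ 0.563  -0.1911  0.1792] [-7.3 -2.9 10.3]
23.25 [ 0.5629 -0.1905  0.1792] [-7.1 -3.  10.1]
23.45 [ 0.5629 -0.1903  0.1792] [-5.1 -6.   8.6]
23.65 [ 0.5629 -0.1901  0.1792] [-5.1 -9.6  7.1]
```

The bolt is at its stop after 22.3 mm of travel. I'll relax, release, back away and check.

```bash

python3 -m jog '[[[-1,0,0,0,0,0,0],[0,0,0,0,0,0,0.6],[0,0,0,0,0,0,0.6],[0,0,0,0,0,0,0.6],[0,0,0,0,0,0,0.6]]]'
python3 -m jog '[[[0,0,-25,0,0,0,0.6],[0,0,-40,0,0,0,0.6],[-40,0,-40,0,0,0,0.6],[-40,0,0,0,0,0,0.6],[0,0,0,0,0,0,0.6]]]'
python3 line.py
python3 - <<'E'
from h import *
S=bot.grab_frame("scene");T=bot.grab_frame("top")
cv2.imwrite('pics/c5.png',cv2.resize(np.hstack([S["img"][110:250,180:320],T['img'][105:245,200:340]]),None,fx=2.8,fy=2.8,interpolation=cv2.INTER_CUBIC)[:,:,::-1])
E
```

```text
clock: 24.15
position: [0.5633, -0.189, 0.1779]
tool_rot: [3.141, -0.0, 1.656]
force: [-0.3, -0.9, 0.4]
grip_width: 0.0513
finger_force: 0.0
clock: 24.65
position: [0.5689, -0.2694, 0.2795]
tool_rot: [3.14, 0.003, 1.651]
force: [-0.8, 0.9, -0.5]
grip_width: 0.051
finger_force: 0.0
scene line deg from zero 19.210369473988976 116.50391 197.48218
[([0.3197, -0.1746, 0.1413], 0.53), ([0.4106, -0.2888, 0.1408], 0.43)]
top line deg from zero 18.04913102214084 98.76758 166.73755
[([0.5594, -0.1566, 0.0005], 0.66), ([0.5635, -0.1885, 0.1402], 0.59)]
```

View pics/c5.png

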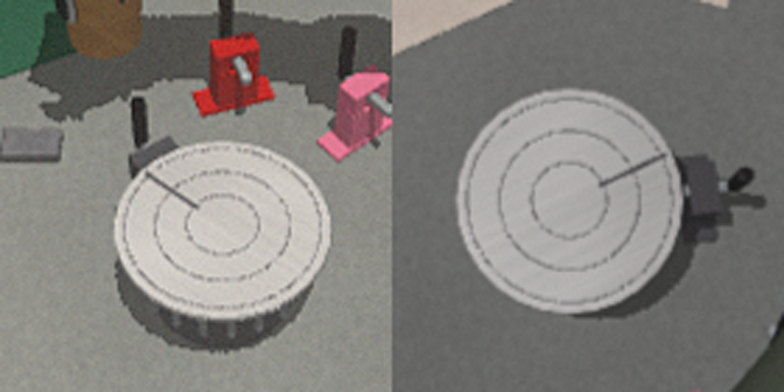

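The post is back at its home position (top crop (740,180)) and the line stands at 18°, one gap on. Nothing is touching, so I'm handing the job in.

```bash
python3 -c "
from h import *
st();print(bot.job_done())"
```

```text
t 24.95 p [ 0.5698 -0.2632  0.2779] rpy [-3.141e+00 -1.000e-03  1.657e+00] F [ 0.2 -0.1  0.9] w 0.0513 g 0.0
the job is handed in; nothing more can be done
None
```

I pulled the bolt out to its stop, turned the wheel anticlockwise about 378° with readings of at most about 7 N on it, and pushed the bolt back to its home stop at about 10 N, leaving the wheel locked one gap (18°) on; the job is handed in at about 25 s, and no verdict came back.

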